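Seat the cover plate on the fixture's two studs by feel

TASK

Pick up the loose cover plate by its black bar and fit it on the specimen fixture: rest it lightly on the two studs, slide it to and fro across them until you feel its slots drop over the studs, then let it down until it lies flush on the fixture and let go. Do not force it: plate and fixture must never press on each other with more than 40 N. Leave the specimen and the loupe beside the work where they are.

Things in the scene. Friction and masses are not known exactly. Their poses are not given: they have to be found in the camera images.
- cover_plate: Loose flat dark grey metal plate, 100 (x) x 116 (y) x 6 mm, about 0.25 kg, black bar grip on its middle. Two through slots, each 12 mm (x) by 16 mm (y), centred at x = 0, y = +35 and -35 mm, almost sharp-edged. Origin: centre of the underside; z up. The same either way round. Starts flat on the bench, bar up.
- plate_bar (a point): Point on the axis of the plate's bar grip, 32 mm above the plate's underside. The upright bar is 16 mm thick (plate's x) and 40 mm long (plate's y) and ends 46 mm above the underside; its thin foot, 26 x 46 mm, ends 8.5 mm above the underside.
- fixture: Fixed grey and steel block, 128 (x, along its two black slots) x 130 (y) x 24 mm high. Origin: centre of its underside, on the bench; z up. Two upright steel studs, 10 mm diameter, barely bevelled ends, at y = +35 and -35 mm, both at the same x: anywhere from -22 to +22 mm along the slots, NOT reported; they are clamped there and do not yield.
- fixture_top (a point): Centre of the block's flat top, 24 mm above the bench. The stud tips are 14 mm higher (38 mm above the bench). Fitted, the plate's underside is at this height, its x and y axes parallel to the block's (either way round), both studs through its slots; on the stud tips it is 14 mm higher.
- specimen: Bystander: black round mounted specimen, 30 mm diameter, 21 mm high, on the bench; origin at the centre of its underside.
- loupe: Bystander: black eye loupe, 38 mm diameter, 34 mm high, on the bench; origin at the centre of its underside.
There are look-alikes about, which are no part of the job. Leave any yellow look-alike of the cover_plate alone.

How it is judged:
On the way:
1. the cover plate has been lifted clear of the bench (underside more than 45 mm up) (height (world z) of cover_plate above 0.045 m), for 0.2 s.
At the end, for the whole second after the job is handed in: The cover plate lies flush on the fixture with both studs standing up through its slots: its underside within 2.5 mm of the fixture's top and parallel to it (0.04 rad), its centre within 25 mm along the fixture's x and 6 mm along its y, bar upward, at rest (z of cover_plate in the frame of fixture between 0.02 and 0.0265 m and x of cover_plate in the frame of fixture between -0.025 and 0.025 m and y of cover_plate in the frame of fixture between -0.006 and 0.006 m and angle between the z axis of cover_plate and the z axis of fixture, either way round below 0.04 rad and angle between cover_plate's own z axis and vertical below 0.1 rad and linear speed of cover_plate below 0.01 m/s); the robot touches nothing.
It fails at once if the plate and the fixture (with its studs) press on each other with more than 40 N (contact force between cover_plate and fixture above 40 N).
It fails at once if the specimen is moved by more than 15 mm (distance of specimen from where it was at the start of the episode above 0.015 m).
It fails at once if the loupe is moved by more than 15 mm (distance of loupe from where it was at the start of the episode above 0.015 m).
It also fails if it takes over 72 s, if anything falls off the work surface, if the arm or the gripper's body presses on something with over 40 N, if the wrist force passes 120 N, or if a joint passes its speed limit or range.

ROBOT

A 7-joint arm with a two-finger parallel gripper is mounted at the origin on a cart in front of the work surface, level with it; the furniture and walls round the work are solid. World frame = base frame: x ahead of the robot, y to its left, z up, the work surface at z = 0. Lengths are in m, angles in rad, forces in N, time in s.
With the tool pointing down it reaches from about 0.425 to 0.925 m from the base axis. Payload 6.8 kg.
Tool frame: the origin (TCP) lies midway between the tips of the shut fingers; the grasp point (between the pads) lies 19 mm behind it (grip_point_offset is the distance from the TCP to the grasp point, in m); y points along the fingers, x is the direction in which the jaws open and shut, and the axes are right-handed (so a half turn about y gives the same grasp; the last joint's range is limited). The gripper opens to 85 mm and grips with 20 to 120 N. Pads are 22 mm wide; open, the fingers measure 114 mm over their backs; the gripper's body (76 mm by 85 mm) begins 54 mm behind the grasp point. The pads swing forward as they close: fully open they stand 13 mm farther back than shut.
Start: joints at [1.055, 0.477, 0.022, 1.555, -0.011, 1.109, -0.083], TCP at [0.268, -0.62, 0.231] pointing down, gripper open.
Joint ranges: [-2.96, 2.96], [-0.34, 2.1], [-1.41, 1.46], [0.24, 2.44], [-1.37, 4.51], [0.17, 1.92], [-2.96, 2.96]. Speed limits (rad/s): [2.39, 2.39, 3.14, 3.14, 3.14, 3.14, 3.14].

INTERFACE

Orientations are given as a unit quaternion [w, x, y, z].
In Python, from station import get_obs, read_camera, hand_in, grip_point_offset gives the robot as it stands.
- The arm moves only by the tool play_rows, never from a script. Its argument "increments" is a list of rows, each a list of 2 entries, a list of its own where there are three numbers: the shift along the tool's x, y, z in m, then the turn, a rotation vector about the tool's x, y, z in degrees. In form: [[[tx, ty, tz], [ax, ay, az]], ...]. A call has 1 to 20 rows; each row shifts and turns the commanded pose from where the row before left it, along the tool's axes as they then stand; what a row does not reach is not made up. A row lasts 1/12 s, in which the tool goes at most 41.7 mm and 7.16 degrees, less where a joint would pass 70% of its speed; a pose out of reach is approached as far as the arm can. A call with a gripper value outside its range is refused whole. "gripper" is the finger opening in m, from 0 to 0.0854, set as the call begins (left out, the last holds). The fingers move at their own pace and stop on an object; "grip_force" is the grip in N (left out, the last holds). Time passes only in rows, so rows that do not move let the fingers close. It gives the time, the measured TCP pose, the force and the opening at its end, in the units of the state.
- get_obs(): the state, without advancing time (a new reading comes with each control period).
- read_camera(name): name is "scene" or "side" or "wrist"; returns a dict with "color" (480x640x3 uint8, red, green, blue), "range_z" (480x640 float32, m along the optical axis (not along the pixel's ray), 0 where there is no reading), "intrinsics" (3x3 intrinsics, pixels), "R" (3x3) and "t" (3): a world point X has camera coordinates R X + t; the wrist camera has in their place "hand_eye" (4x4, takes a point from camera to tool coordinates, whose origin is the TCP and whose axes are the tool frame's). Camera axes: x right, y down, z forward; pixel columns grow to the right and rows downward; lengths in m; the calibration is good to about 2 mm. A picture is of the moment at which its call begins: read the wrist's pose just before it.
- hand_in(): hands the job in, once; it reports no verdict.
The state is a dict: "t": time; "q": joint angles; "joint_vel": joint speeds; "joint_torque": joint torques, N m; "eef_pos": TCP position; "tool_rot": TCP orientation; "contact_force": force on the tool from outside, world axes, zero at the start; "torque": the same for the moment, N m; "gripper_width": opening from 0.0 (shut) to 1.0 (fully open).
Only numpy, scipy, OpenCV 4.12 (cv2) and the standard library are available. Lean on these libraries where they do the work, as an engineer would, in place of code of your own. Each camera call takes 0.05 s, during which the arm holds its last target. There are 200 camera calls.

## Working session

There is one attempt and no reset: what is moved stays moved. The work goes in short steps, Python scripts to look and compute and a tool call to move; the robot and the scene stay as the last step left them, time stands still between calls to the robot, and variables do not carry over. Pictures are saved under pics/ and viewed, about 8 in all and at most 12, crops included, and the job is handed in when it is done.

Besides the shell and the picture viewer there is one more tool, called after "Request:" as name(argument=value, ...), one argument or row to a line, values as JSON. play_rows: Moves the arm, as the interface text tells. Its arguments: {"type":"object","properties":{"increments":{"type":"array","items":{"type":"array"}},"gripper":{"type":"number"},"grip_force":{"type":"number"}},"required":["increments"]}

```bash
mkdir -p pics
cat > h.py <<'E'
import numpy as np, cv2
from scipy.spatial.transform import Rotation as Ro
from station import get_obs, read_camera, hand_in, grip_point_offset
def Rt(q): return Ro.from_quat([q[1],q[2],q[3],q[0]]).as_matrix()
def grab(name):
    o=get_obs(); c=read_camera(name)
    if 'hand_eye' in c:
        T=np.eye(4);T[:3,:3]=Rt(o['tool_rot']);T[:3,3]=o['eef_pos'];W=T@np.array(c['hand_eye'])
    else:
        W=np.eye(4);W[:3,:3]=np.array(c['R']).T;W[:3,3]=-np.array(c['R']).T@np.array(c['t'])
    c['W']=W; np.savez(f'/tmp/{name}.npz',color=c['color'],z=c['range_z'],K=c['intrinsics'],W=W); return c
def load(n): return dict(np.load(f'/tmp/{n}.npz'))
def pix(c,u,v,r=1):   # world by depth
    z=c['z'] if 'z' in c else c['range_z']; K=c['K'] if 'K' in c else c['intrinsics']
    p=z[v-r:v+r+1,u-r:u+r+1];p=p[p>0];d=np.median(p)
    x=np.linalg.inv(K)@[u,v,1]*d; return c['W'][:3,:3]@x+c['W'][:3,3]
def plane(c,u,v,h):
    K=c['K'] if 'K' in c else c['intrinsics']
    d=c['W'][:3,:3]@(np.linalg.inv(K)@[u,v,1]);o=c['W'][:3,3]; return o+d*(h-o[2])/d[2]
def save(f,im): cv2.imwrite('pics/'+f,cv2.cvtColor(im,cv2.COLOR_RGB2BGR))
E
python3 - <<'E'
from h import *
o=get_obs();print(o,grip_point_offset)
for n in('scene','side'):
    c=grab(n);save(n+'0.png',c['color']);print(n,c['W'])
E
```

```text
{'t': 0.0, 'q': array([ 1.05490017,  0.47780637,  0.02233832,  1.55646012, -0.01147772,
        1.10929696, -0.08306592]), 'joint_vel': array([ 0.0011198 ,  0.00042463, -0.00085985, -0.00126799, -0.00029232,
        0.00086634, -0.00082131]), 'joint_torque': array([-8.81969172e-04, -5.96465063e+01,  1.60777062e+00, -2.81202793e+01,
        1.25588482e-02,  9.24082560e-03,  3.53737016e-05]), 'eef_pos': array([ 0.26744048, -0.61910883,  0.23031783]), 'tool_rot': array([ 0.59120942, -0.59058891,  0.38895118, -0.38780554]), 'contact_force': array([-0.1171816 , -0.00531699,  0.21190625]), 'torque': array([ 0.04277533,  0.00430239, -0.02437074]), 'gripper_width': 1.0018397481332872} 0.0187
scene [[-0.73530707 -0.30363871  0.6059101   0.03767147]
 [-0.67770422  0.33781384 -0.65314531  0.47445637]
 [-0.00636462 -0.8908902  -0.45417414  0.43204778]
 [ 0.          0.          0.          1.        ]]
side [[-0.87339323 -0.21134939  0.43876612  0.16189791]
 [-0.48700447  0.38512859 -0.78390217  0.59767826]
 [-0.00330413 -0.89833591 -0.4392968   0.42734664]
 [ 0.          0.          0.          1.        ]]
```

View pics/scene0.png

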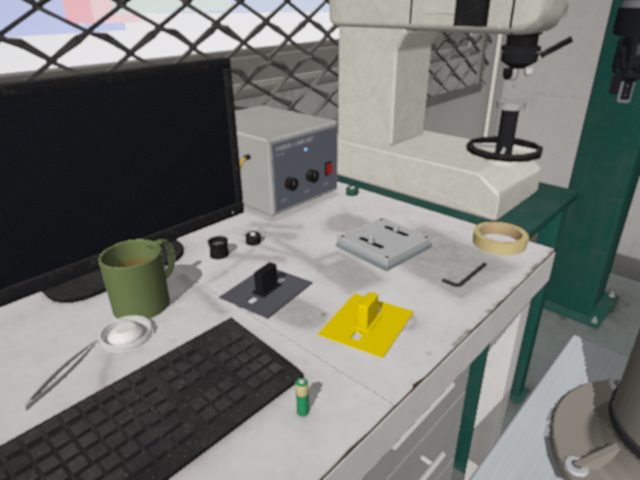

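View pics/side0.png

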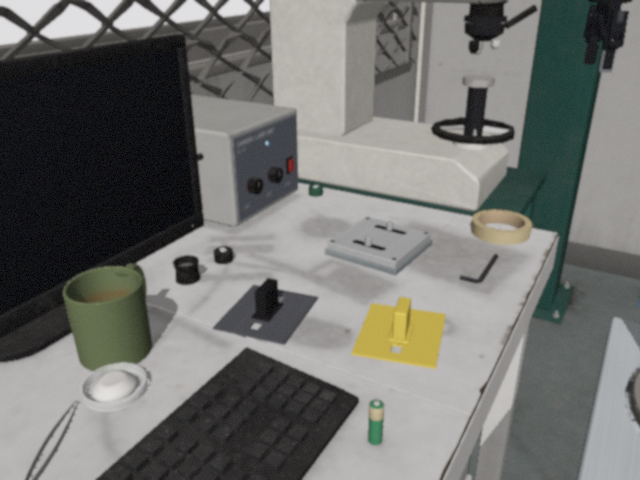

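Candidates: the dark grey plate with black bar at scene (266,288) is the one I want. The yellow look-alike is at (367,322) and is to be left alone. The fixture is at (384,242), the loupe at (218,247) and the specimen at (253,238). Next I make rectified close crops.

Run:
```python
from h import *
for n,a,b in(('scene',(266,290),(384,242)),('side',(267,312),(380,243))):
    c=load(n)
    print(n,'plate',plane(c,*a,.006),pix(c,a[0]-20,a[1]+8),'fix',plane(c,*b,.024),pix(c,*b))
def rect(c,cen,h,s=.25,half=.1): # top-down: right=+x? u->x, v->-y
    N=300; k=half*2/N
    uu,vv=np.meshgrid(np.arange(N),np.arange(N))
    X=np.stack([cen[0]+(uu-N/2)*k,cen[1]-(vv-N/2)*k,np.full(uu.shape,h)],-1)
    W=c['W'];p=(X-W[:3,3])@W[:3,:3]@c['K'].T;p=p/p[...,2:]
    return cv2.remap(c['color'],p[...,0].astype('f4'),p[...,1].astype('f4'),cv2.INTER_CUBIC)
c=load('scene');pc=plane(c,266,290,.006)[:2].round(2);fc=plane(c,384,242,.024)[:2].round(2);print(pc,fc)
im=np.vstack([np.hstack([rect(load(n),pc,.006),rect(load(n),fc,.024)]) for n in('scene','side')])
save('rect.png',im)
```

```text
scene plate [0.5466143  0.06562193 0.006     ] [0.55329152 0.10114725 0.00554139] fix [ 0.48492284 -0.16639334  0.024     ] [ 0.48548731 -0.16720215  0.023485  ]
side plate [0.55124703 0.06215679 0.006     ] [0.5630395  0.09067802 0.00613793] fix [ 0.49183831 -0.16665885  0.024     ] [ 0.49217017 -0.16742763  0.02359431]
[0.55 0.07] [ 0.48 -0.17]
```

View pics/rect.png

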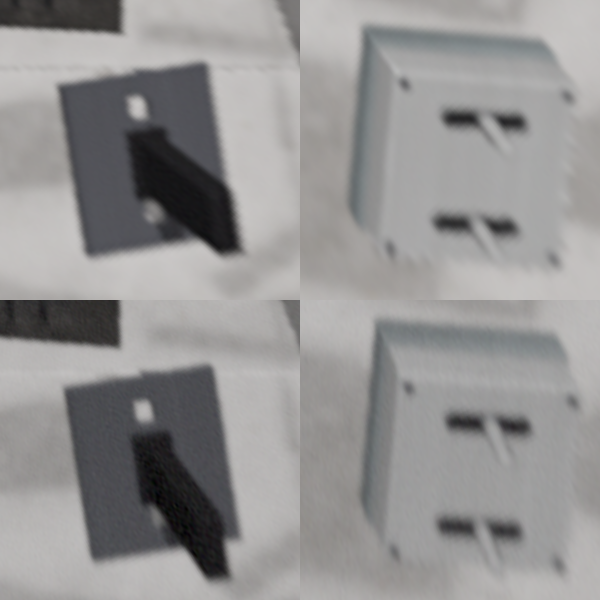

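Plate centre is about (0.551, 0.062), yaw about +9°. Fixture centre is about (0.501, -0.186), yaw about -4.5°. Sizes agree: 100×115 mm edges and 70 mm slot spacing. Before moving I check the height of the furniture near the path.

Run:
```python
from h import *
c=load('scene')
for u,v in((480,200),(505,155),(510,40),(440,10),(500,238),(218,243),(253,238),(267,268),(400,120),(340,15)): 
    try: print(u,v,pix(c,u,v).round(3))
    except Exception as e: print(u,v,e)
z=c['z'];K=c['K'];uu,vv=np.meshgrid(np.arange(640),np.arange(480))
P=np.stack([(uu-K[0,2])/K[0,0]*z,(vv-K[1,2])/K[1,1]*z,z],-1)@c['W'][:3,:3].T+c['W'][:3,3]
m=(z>0)&(P[...,2]>.06)&(P[...,0]<.85)&(P[...,0]>.25)
Q=P[m];
for y0 in np.arange(-.7,.4,.1):
    s=Q[(Q[:,1]>y0)&(Q[:,1]<y0+.1)]
    if len(s)>5: print(round(y0,1),len(s),s[:,0].min().round(2),s[:,2].max().round(2))
print(Rt(get_obs()['tool_rot']).round(3), Rt(get_obs()['tool_rot']).T.round(3)@np.array([.551-.268,.062+.62,0]))
```

```text
480 200 [ 0.483 -0.55  -0.013]
505 155 [ 0.462 -0.601  0.091]
510 40 [ 0.513 -0.648  0.334]
440 10 [ 0.659 -0.584  0.393]
500 238 [ 0.35  -0.363  0.003]
218 243 [0.71  0.038 0.023]
253 238 [ 0.686 -0.024  0.018]
267 268 [0.545 0.061 0.046]
400 120 [ 0.781 -0.634  0.116]
340 15 [ 0.959 -0.585  0.376]
-0.7 6744 0.27 0.42
-0.6 9188 0.25 0.42
-0.4 435 0.73 0.18
-0.3 2273 0.72 0.18
-0.2 3794 0.72 0.18
-0.1 4245 0.75 0.33
-0.0 8316 0.75 0.33
0.1 11329 0.62 0.33
0.2 15809 0.62 0.33
0.3 5106 0.75 0.31
[[ 0.397 -0.001  0.918]
 [-0.918  0.001  0.397]
 [-0.002 -1.    -0.   ]] [-5.13725e-01  3.99000e-04  5.30548e-01]
```

Request:
play_rows(
  increments=[
    [[-0.022,-0.004,0.0275],[0,0,0]],
    [[-0.022,-0.004,0.0275],[0,0,0]],
    [[-0.022,-0.004,0.0275],[0,0,0]],
    [[-0.022,-0.004,0.0275],[0,0,0]],
    [[-0.022,-0.004,0.0275],[0,0,0]],
    [[-0.022,-0.004,0.0275],[0,0,0]],
    [[-0.022,-0.004,0.0275],[0,0,0]],
    [[-0.022,-0.004,0.0275],[0,0,0]],
    [[-0.022,-0.004,0.0275],[0,0,0]],
    [[-0.022,-0.004,0.0275],[0,0,0]],
    [[-0.022,-0.004,0.0275],[0,0,0]],
    [[-0.022,-0.004,0.0275],[0,0,0]],
    [[-0.022,-0.004,0.0275],[0,0,0]],
    [[-0.022,-0.004,0.0275],[0,0,0]],
  ],
  gripper=0.0854,
)

```text
t: 1.27
eef_pos: [0.4992, -0.1826, 0.2873]
tool_rot: [-0.591, 0.591, -0.389, 0.388]
contact_force: [0.6, -0.0, 0.1]
gripper_width: 1.002
```

Request:
play_rows(
  increments=[
    [[0,0,0],[0,-6.9,0]],
    [[0,0,0],[0,-6.9,0]],
    [[0,0,0],[0,-6.9,0]],
    [[0,0,0],[0,-6.9,0]],
    [[0,0,0],[0,-6.9,0]],
    [[0,0,0],[0,-6.9,0]],
    [[0,0,0],[0,-6.9,0]],
    [[0,0,0],[0,-6.9,0]],
    [[0,0,0],[0,-6.9,0]],
    [[0,0,0],[0,0,0]],
    [[0,0,0],[0,0,0]],
    [[0,0,0],[0,0,0]],
  ],
)

```text
t: 2.27
eef_pos: [0.4988, -0.1843, 0.2871]
tool_rot: [0.707, -0.706, 0.029, -0.029]
contact_force: [-0.5, 0.0, 0.1]
gripper_width: 1.002
```

Run:
```python
from h import *
o=get_obs();print(o['t'],o['eef_pos'],o['q'],Rt(o['tool_rot']).round(3),o['contact_force'])
c=grab('wrist');save('w1.png',c['color']);print(c['W'].round(3),c['intrinsics'])
```

```text
2.2667 [ 0.4988237  -0.18427812  0.28710871] [ 0.54390368  0.21337512 -0.35758492  1.80919652  0.08184103  1.13385967
  0.07622099] [[ 0.997 -0.     0.083]
 [-0.083  0.     0.997]
 [-0.    -1.     0.   ]] [-0.49837531  0.00360996  0.13261779]
[[ 0.997 -0.079 -0.026  0.505]
 [-0.083 -0.948 -0.309 -0.106]
 [-0.     0.31  -0.951  0.43 ]
 [ 0.     0.     0.     1.   ]] [[360.71336281   0.         316.43663132]
 [  0.         360.71336281 249.97500356]
 [  0.           0.           1.        ]]
```

View pics/w1.png

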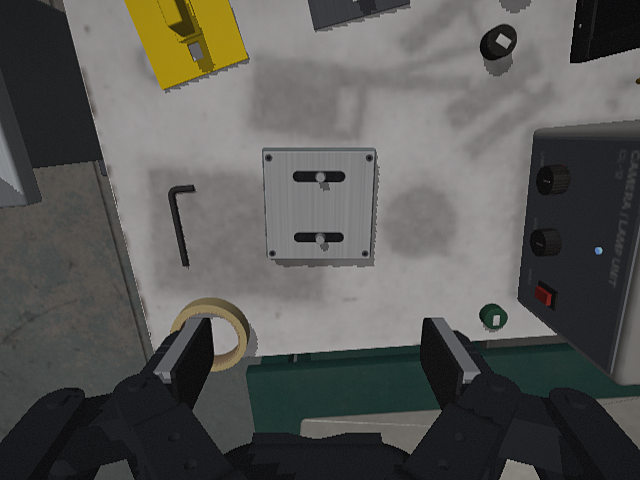

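The wrist view shows the fixture with slots at (319,176) and (319,237), studs near each slot's middle. I'm rectifying it for exact values.

```bash
cat >> h.py <<'E'
def rect(c,cen,h,N=400,half=.08): # u->+x, v->-y
    k=half*2/N; uu,vv=np.meshgrid(np.arange(N),np.arange(N))
    X=np.stack([cen[0]+(uu-N/2)*k,cen[1]-(vv-N/2)*k,np.full(uu.shape,h)],-1)
    W=c['W'];p=(X-W[:3,3])@W[:3,:3]@c['K'].T;p=p/p[...,2:]
    return cv2.remap(c['color'],p[...,0].astype('f4'),p[...,1].astype('f4'),cv2.INTER_CUBIC)
E
python3 - <<'E'
from h import *
c=load('wrist')
save('r2.png',np.hstack([rect(c,(.5,-.185),h) for h in(.024,.038)]))
E
```

```text
(no output)
```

View pics/r2.png

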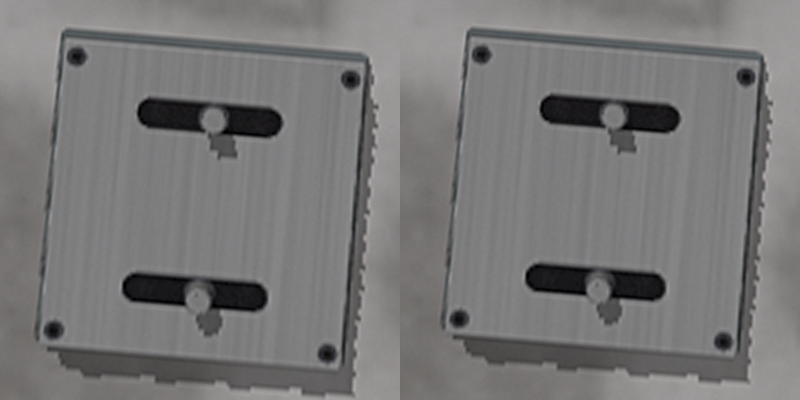

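Request:
play_rows(
  increments=[
    [[0.0045,0,0.0357],[0,0,0]],
    [[0.0045,0,0.0357],[0,0,0]],
    [[0.0045,0,0.0357],[0,0,0]],
    [[0.0045,0,0.0357],[0,0,0]],
    [[0.0045,0,0.0357],[0,0,0]],
    [[0.0045,0,0.0357],[0,0,0]],
    [[0.0045,0,0.0357],[0,0,0]],
    [[0,0,0],[0,-7,0]],
    [[0,0,0],[0,-7,0]],
    [[0,0,0],[0,0,0]],
    [[0,0,0],[0,0,0]],
    [[0,0,0],[0,0,0]],
  ],
)

```text
t: 3.32
eef_pos: [0.5501, 0.0618, 0.2872]
tool_rot: [-0.705, 0.705, 0.056, -0.057]
contact_force: [0.1, -0.3, -0.3]
gripper_width: 0.999
```

Run:
```python
from h import *
o=get_obs();print(o['t'],o['eef_pos'],Rt(o['tool_rot']).round(3))
c=grab('wrist');c=load('wrist')
save('r3.png',np.hstack([rect(c,(.55,.062),h) for h in(.006,.046)]))
```

```text
3.3167 [0.55013408 0.0617874  0.28723179] [[ 0.987 -0.    -0.159]
 [ 0.159 -0.     0.987]
 [-0.    -1.    -0.   ]]
```

View pics/r3.png

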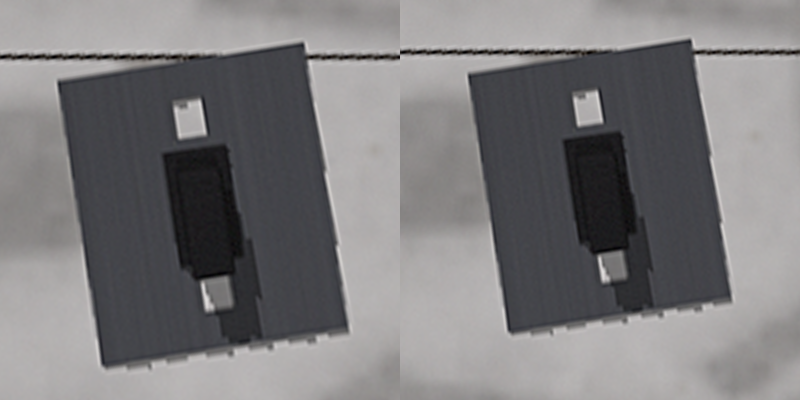

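Request:
play_rows(
  increments=[
    [[0.0011,0,-0.0019],[0,0,0]],
    [[0,0.035,0],[0,0,0]],
    [[0,0.035,0],[0,0,0]],
    [[0,0.035,0],[0,0,0]],
    [[0,0.035,0],[0,0,0]],
    [[0,0.035,0],[0,0,0]],
    [[0,0.035,0],[0,0,0]],
    [[0,0.028,0],[0,0,0]],
    [[0,0.015,0],[0,0,0]],
    [[0,0.01,0],[0,0,0]],
    [[0,0.005,0],[0,0,0]],
    [[0,0.005,0],[0,0,0]],
    [[0,0,0],[0,0,0]],
    [[0,0,0],[0,0,0]],
    [[0,0,0],[0,0,0]],
  ],
)

```text
t: 4.62
eef_pos: [0.5524, 0.0608, 0.0153]
tool_rot: [0.705, -0.705, -0.059, 0.058]
contact_force: [-0.7, -0.5, -0.6]
gripper_width: 1.002
```

Request:
play_rows(
  increments=[
    [[0,0,0],[0,0,0]],
    [[0,0,0],[0,0,0]],
    [[0,0,0],[0,0,0]],
    [[0,0,0],[0,0,0]],
    [[0,0,0],[0,0,0]],
    [[0,0,0],[0,0,0]],
    [[0,0,0],[0,0,0]],
    [[0,0,0],[0,0,0]],
    [[0,0,0],[0,0,0]],
    [[0,0,0],[0,0,0]],
    [[0,0,0],[0,0,0]],
    [[0,0,0],[0,0,0]],
  ],
  gripper=0.005,
  grip_force=50,
)

```text
t: 5.62
eef_pos: [0.5517, 0.0607, 0.0145]
tool_rot: [-0.705, 0.705, 0.058, -0.058]
contact_force: [-1.3, 0.1, 5.9]
gripper_width: 0.174
```

Run:
```python
from h import *
o=get_obs();print(o['t'],o['eef_pos'],Rt(o['tool_rot']).round(4),o['contact_force'],o['torque'],o['gripper_width']*85.4)
```

```text
5.6167 [0.55167569 0.06069703 0.01449399] [[ 9.864e-01  3.000e-04 -1.644e-01]
 [ 1.644e-01 -1.000e-04  9.864e-01]
 [ 2.000e-04 -1.000e+00 -1.000e-04]] [-1.33180023  0.07184215  5.89158242] [-0.03321187  0.29671497  0.01668307] 14.894244155482246
```

Request:
play_rows(
  increments=[
    [[0,-0.005,0],[0,0,0]],
    [[0,-0.01,0],[0,0,0]],
    [[0,-0.02,0],[0,0,0]],
    [[0,-0.025,0],[0,0,0]],
    [[0,-0.025,0],[0,0,0]],
    [[0,-0.015,0],[0,0,0]],
    [[0,0,0],[0,0,0]],
    [[0,0,0],[0,0,0]],
    [[0,0,0],[0,0,0]],
  ],
)

```text
t: 6.37
eef_pos: [0.5506, 0.0603, 0.1133]
tool_rot: [-0.705, 0.705, 0.058, -0.059]
contact_force: [-0.6, -0.2, -3.6]
gripper_width: 0.177
```

Request:
play_rows(
  increments=[
    [[-0.0089,0,-0.0235],[0,0,0]],
    [[-0.0089,0,-0.0235],[0,0,0]],
    [[-0.0089,0,-0.0235],[0,0,0]],
    [[-0.0089,0,-0.0235],[0,0,0]],
    [[-0.0089,0,-0.0235],[0,0,0]],
    [[-0.0089,0,-0.0235],[0,0,0]],
    [[-0.0089,0,-0.0235],[0,0,0]],
    [[-0.0089,0,-0.0235],[0,0,0]],
    [[-0.0089,0,-0.0235],[0,0,0]],
    [[-0.0091,0,-0.0234],[0,0,0]],
    [[0,0,0],[0,4.8,0]],
    [[0,0,0],[0,4.8,0]],
    [[0,0,0],[0,4.8,0]],
    [[0,0,0],[0,0,0]],
    [[0,0,0],[0,0,0]],
    [[0,0,0],[0,0,0]],
    [[0,0,0],[0,0,0]],
  ],
)

```text
t: 7.78
eef_pos: [0.5019, -0.1854, 0.1138]
tool_rot: [0.707, -0.706, 0.03, -0.029]
contact_force: [0.1, 0.5, -3.3]
gripper_width: 0.182
```

Run:
```python
from h import *
o=get_obs();print(o['t'],o['eef_pos'],Rt(o['tool_rot']).round(4),o['contact_force'],o['torque'],o['gripper_width']*85.4)
for n in('wrist','scene','side'): grab(n)
c=load('wrist');h=o['eef_pos'][2]-.0145+.006
save('r4.png',np.hstack([rect(c,(.502,-.186),h),rect(load('side'),(.502,-.186),h)]));print(h)
```

```text
7.7833 [ 0.50192431 -0.18538801  0.11379975] [[ 9.965e-01 -8.000e-04  8.400e-02]
 [-8.400e-02  4.000e-04  9.965e-01]
 [-9.000e-04 -1.000e+00  3.000e-04]] [ 0.14587943  0.53952498 -3.30384689] [-0.03457616  0.00521981  0.024415  ] 15.575089243650282
0.10529975328487805
```

View pics/r4.png

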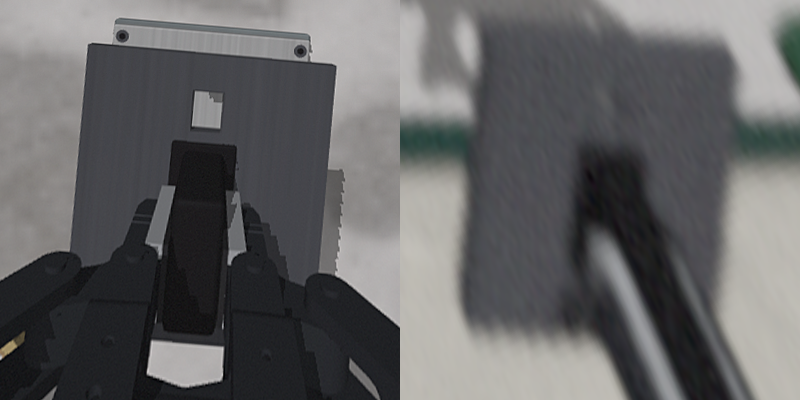

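Plate and tool yaw are both -4.8°, matching the fixture. The plate centre, about (0.502, -0.1855), is within about 1 mm of the stud midpoint. I'm lowering to just above the stud tips.

Request:
play_rows(
  increments=[
    [[0,0.012,-0.0005],[0,0,0]],
    [[0,0.014,0],[0,0,0]],
    [[0,0.014,0],[0,0,0]],
    [[0,0.01,0],[0,0,0]],
    [[0,0.005,0],[0,0,0]],
    [[0,0.003,0],[0,0,0]],
    [[0,0,0],[0,0,0]],
    [[0,0,0],[0,0,0]],
    [[0,0,0],[0,0,0]],
    [[0,0,0],[0,0,0]],
  ],
)

```text
t: 8.77
eef_pos: [0.5027, -0.1863, 0.0569]
tool_rot: [-0.706, 0.707, -0.03, 0.031]
contact_force: [0.2, 0.1, -2.4]
gripper_width: 0.18
```

Request:
play_rows(
  increments=[
    [[0,0.0005,0],[0,0,0]],
    [[0,0.0005,0],[0,0,0]],
    [[0,0.0005,0],[0,0,0]],
    [[0,0.0005,0],[0,0,0]],
    [[0,0,0],[0,0,0]],
    [[0,0,0],[0,0,0]],
  ],
)

```text
t: 9.27
eef_pos: [0.5021, -0.1861, 0.0542]
tool_rot: [0.706, -0.706, 0.03, -0.03]
contact_force: [0.2, -0.0, -2.8]
gripper_width: 0.177
```

Request:
play_rows(
  increments=[
    [[0,0.0005,0],[0,0,0]],
    [[0,0.0005,0],[0,0,0]],
    [[0,0,0],[0,0,0]],
    [[0,0,0],[0,0,0]],
  ],
)

```text
t: 9.6
eef_pos: [0.5021, -0.1861, 0.0532]
tool_rot: [0.706, -0.706, 0.031, -0.03]
contact_force: [0.1, -0.4, -3.4]
gripper_width: 0.175
```

Request:
play_rows(
  increments=[
    [[0,0.0005,0],[0,0,0]],
    [[0,0,0],[0,0,0]],
    [[0,0,0],[0,0,0]],
  ],
)

```text
t: 9.85
eef_pos: [0.5021, -0.1862, 0.0528]
tool_rot: [-0.706, 0.706, -0.03, 0.03]
contact_force: [-0.9, -0.3, -2.6]
gripper_width: 0.181
```

Request:
play_rows(
  increments=[
    [[0,0.0005,0],[0,0,0]],
    [[0,0,0],[0,0,0]],
    [[0,0,0],[0,0,0]],
  ],
)

```text
t: 10.1
eef_pos: [0.5021, -0.1862, 0.0523]
tool_rot: [0.706, -0.706, 0.03, -0.03]
contact_force: [0.4, -0.4, -2.8]
gripper_width: 0.176
```

Request:
play_rows(
  increments=[
    [[0,0.0005,0],[0,0,0]],
    [[0,0,0],[0,0,0]],
    [[0,0,0],[0,0,0]],
  ],
)

```text
t: 10.35
eef_pos: [0.5021, -0.1862, 0.0518]
tool_rot: [0.706, -0.706, 0.03, -0.03]
contact_force: [-0.4, 0.6, -3.5]
gripper_width: 0.179
```

Request:
play_rows(
  increments=[
    [[0,0.0005,0],[0,0,0]],
    [[0,0,0],[0,0,0]],
    [[0,0,0],[0,0,0]],
  ],
)

```text
t: 10.6
eef_pos: [0.5021, -0.1862, 0.0513]
tool_rot: [0.706, -0.706, 0.03, -0.03]
contact_force: [-0.4, 0.3, -2.9]
gripper_width: 0.18
```

Request:
play_rows(
  increments=[
    [[0,0.0005,0],[0,0,0]],
    [[0,0,0],[0,0,0]],
    [[0,0,0],[0,0,0]],
  ],
)

```text
t: 10.85
eef_pos: [0.5021, -0.1861, 0.0508]
tool_rot: [0.706, -0.706, 0.03, -0.03]
contact_force: [0.2, -0.1, -3.3]
gripper_width: 0.18
```

Request:
play_rows(
  increments=[
    [[0,0.0005,0],[0,0,0]],
    [[0,0,0],[0,0,0]],
    [[0,0,0],[0,0,0]],
  ],
)

```text
t: 11.1
eef_pos: [0.5021, -0.1862, 0.0503]
tool_rot: [0.706, -0.706, 0.03, -0.03]
contact_force: [0.1, -0.5, -2.6]
gripper_width: 0.181
```

Request:
play_rows(
  increments=[
    [[0,0.0005,0],[0,0,0]],
    [[0,0.0005,0],[0,0,0]],
    [[0,0,0],[0,0,0]],
    [[0,0,0],[0,0,0]],
  ],
)

```text
t: 11.43
eef_pos: [0.5021, -0.1862, 0.0493]
tool_rot: [-0.706, 0.706, -0.03, 0.03]
contact_force: [-0.6, -0.5, -3.1]
gripper_width: 0.177
```

Request:
play_rows(
  increments=[
    [[0,0.0005,0],[0,0,0]],
    [[0,0.0005,0],[0,0,0]],
    [[0,0,0],[0,0,0]],
    [[0,0,0],[0,0,0]],
  ],
)

```text
t: 11.77
eef_pos: [0.5021, -0.1861, 0.0482]
tool_rot: [0.706, -0.706, 0.03, -0.03]
contact_force: [0.5, 0.1, -3.2]
gripper_width: 0.181
```

Request:
play_rows(
  increments=[
    [[0,0.0005,0],[0,0,0]],
    [[0,0.0005,0],[0,0,0]],
    [[0,0,0],[0,0,0]],
    [[0,0,0],[0,0,0]],
  ],
)

```text
t: 12.1
eef_pos: [0.5021, -0.1862, 0.0473]
tool_rot: [0.706, -0.706, 0.03, -0.03]
contact_force: [0.3, 0.2, -2.3]
gripper_width: 0.177
```

The studs have entered without contact, 5 mm below tip height. I'm continuing down to near flush.

Request:
play_rows(
  increments=[
    [[0,0.001,0],[0,0,0]],
    [[0,0.001,0],[0,0,0]],
    [[0,0.001,0],[0,0,0]],
    [[0,0,0],[0,0,0]],
    [[0,0,0],[0,0,0]],
  ],
)

```text
t: 12.52
eef_pos: [0.5021, -0.1862, 0.0442]
tool_rot: [0.706, -0.706, 0.031, -0.03]
contact_force: [0.4, -0.4, -2.1]
gripper_width: 0.181
```

Request:
play_rows(
  increments=[
    [[0,0.001,0],[0,0,0]],
    [[0,0.001,0],[0,0,0]],
    [[0,0.001,0],[0,0,0]],
    [[0,0,0],[0,0,0]],
    [[0,0,0],[0,0,0]],
  ],
)

```text
t: 12.93
eef_pos: [0.5021, -0.1862, 0.0412]
tool_rot: [0.706, -0.706, 0.031, -0.03]
contact_force: [0.1, -0.3, -3.3]
gripper_width: 0.177
```

Request:
play_rows(
  increments=[
    [[0,0.0005,0],[0,0,0]],
    [[0,0.0005,0],[0,0,0]],
    [[0,0,0],[0,0,0]],
    [[0,0,0],[0,0,0]],
  ],
)

```text
t: 13.27
eef_pos: [0.5021, -0.1862, 0.0403]
tool_rot: [-0.706, 0.706, -0.03, 0.03]
contact_force: [-0.7, -0.3, -2.4]
gripper_width: 0.18
```

Request:
play_rows(
  increments=[
    [[0,0.0005,0],[0,0,0]],
    [[0,0.0005,0],[0,0,0]],
    [[0,0,0],[0,0,0]],
    [[0,0,0],[0,0,0]],
  ],
)

```text
t: 13.6
eef_pos: [0.5021, -0.1862, 0.0393]
tool_rot: [-0.706, 0.706, -0.03, 0.03]
contact_force: [0.4, 1.3, -2.6]
gripper_width: 0.176
```

Request:
play_rows(
  increments=[
    [[0,0.0004,0],[0,0,0]],
    [[0,0,0],[0,0,0]],
    [[0,0,0],[0,0,0]],
  ],
)

```text
t: 13.85
eef_pos: [0.5022, -0.1862, 0.0389]
tool_rot: [-0.706, 0.706, -0.03, 0.03]
contact_force: [0.9, 0.4, -2.4]
gripper_width: 0.178
```

Request:
play_rows(
  increments=[
    [[0,0.0003,0],[0,0,0]],
    [[0,0,0],[0,0,0]],
    [[0,0,0],[0,0,0]],
  ],
)

```text
t: 14.1
eef_pos: [0.5021, -0.1862, 0.0386]
tool_rot: [-0.706, 0.706, -0.03, 0.03]
contact_force: [0.0, 0.3, -2.6]
gripper_width: 0.178
```

Request:
play_rows(
  increments=[
    [[0,0.0003,0],[0,0,0]],
    [[0,0,0],[0,0,0]],
    [[0,0,0],[0,0,0]],
  ],
)

```text
t: 14.35
eef_pos: [0.5022, -0.1861, 0.0385]
tool_rot: [-0.706, 0.706, -0.03, 0.03]
contact_force: [-0.9, 0.5, 0.6]
gripper_width: 0.177
```

Request:
play_rows(
  increments=[
    [[0,0.0003,0],[0,0,0]],
    [[0,0,0],[0,0,0]],
    [[0,0,0],[0,0,0]],
  ],
)

```text
t: 14.6
eef_pos: [0.5022, -0.1862, 0.0384]
tool_rot: [-0.706, 0.707, -0.03, 0.03]
contact_force: [-2.5, 0.2, 5.7]
gripper_width: 0.173
```

Run:
```python
from h import *
o=get_obs();print(o['t'],o['eef_pos'],o['contact_force'],o['torque'])
grab('side');c=load('side')
save('s5.png',cv2.resize(c['color'][190:290,300:460],None,fx=5,fy=5,interpolation=cv2.INTER_CUBIC))
```

```text
14.6 [ 0.50218415 -0.1861695   0.0384482 ] [-2.46432305  0.24285111  5.74574978] [ 0.13185595  0.55500453 -0.02720605]
```

View pics/s5.png

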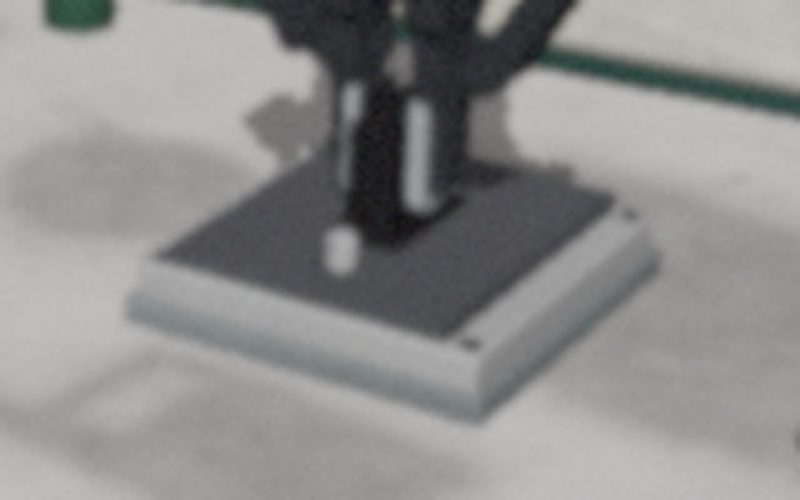

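It is flush: contact came at exactly the expected height (TCP 38.5 mm) with about 8 N, and a stud shows through its slot at crop pixel (340,250). Now I ease off, release and withdraw.

Request:
play_rows(
  increments=[
    [[0,-0.0004,0],[0,0,0]],
    [[0,0,0],[0,0,0]],
  ],
)

```text
t: 14.82
eef_pos: [0.5022, -0.1862, 0.0385]
tool_rot: [-0.706, 0.706, -0.03, 0.031]
contact_force: [-0.9, -0.4, 1.3]
gripper_width: 0.182
```

Request:
play_rows(
  increments=[
    [[0,0,0],[0,0,0]],
    [[0,0,0],[0,0,0]],
    [[0,0,0],[0,0,0]],
    [[0,0,0],[0,0,0]],
    [[0,0,0],[0,0,0]],
    [[0,0,0],[0,0,0]],
    [[0,0,0],[0,0,0]],
    [[0,0,0],[0,0,0]],
    [[0,0,0],[0,0,0]],
    [[0,0,0],[0,0,0]],
  ],
  gripper=0.0854,
)

```text
t: 15.65
eef_pos: [0.5022, -0.1862, 0.0384]
tool_rot: [-0.706, 0.706, -0.03, 0.03]
contact_force: [0.5, 0.0, 0.3]
gripper_width: 0.999
```

Request:
play_rows(
  increments=[
    [[0,-0.01,0],[0,0,0]],
    [[0,-0.02,0],[0,0,0]],
    [[0,-0.03,0],[0,0,0]],
    [[0,-0.035,0],[0,0,0]],
    [[0,-0.035,0],[0,0,0]],
    [[0,-0.035,0],[0,0,0]],
    [[0,-0.035,0],[0,0,0]],
    [[0,-0.03,0],[0,0,0]],
    [[0,0,0],[0,0,0]],
    [[0,0,0],[0,0,0]],
    [[0,0,0],[0,0,0]],
  ],
)

```text
t: 16.57
eef_pos: [0.5016, -0.1861, 0.2684]
tool_rot: [-0.706, 0.707, -0.031, 0.03]
contact_force: [-0.6, 0.2, -1.2]
gripper_width: 0.997
```

Run:
```python
from h import *
o=get_obs();print(o['t'],o['eef_pos'],o['contact_force'],o['gripper_width'])
grab('wrist');c=load('wrist')
z=c['z'];K=c['K'];uu,vv=np.meshgrid(np.arange(640),np.arange(480))
P=np.stack([(uu-K[0,2])/K[0,0]*z,(vv-K[1,2])/K[1,1]*z,z],-1)@c['W'][:3,:3].T+c['W'][:3,3]
d=P-[.502,-.186,0];m=(z>0)&(abs(d[...,1])<.05)&(abs(abs(d[...,0])-.032)<.008)
p=P[m];A=np.c_[p[:,:2]-[.502,-.186],np.ones(len(p))];print('plate top plane slopes,z',np.linalg.lstsq(A,p[:,2],rcond=None)[0])
save('r6.png',np.hstack([rect(c,(.5,-.185),.03),rect(c,(.5,-.185),.038)]))
```

```text
16.5667 [ 0.50162728 -0.18609942  0.2683913 ] [-0.62955916  0.1592375  -1.22518031] 0.9972871953197141
plate top plane slopes,z [0.26129285 3.31838214 0.23120381]
```

View pics/r6.png

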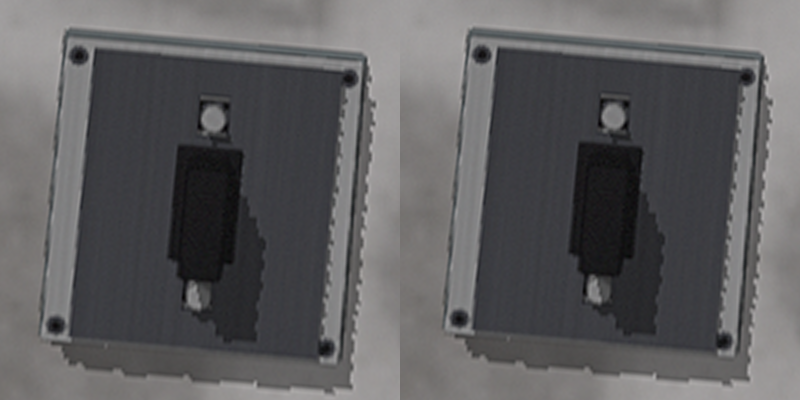

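Both studs stand through the slots at (213,118) and (198,295). The plane fit was spoilt by the fingers in view, so I redo it filtered and hand in if it is flush.

Run:
```python
from h import *
c=load('wrist');z=c['z'];K=c['K'];uu,vv=np.meshgrid(np.arange(640),np.arange(480))
P=np.stack([(uu-K[0,2])/K[0,0]*z,(vv-K[1,2])/K[1,1]*z,z],-1)@c['W'][:3,:3].T+c['W'][:3,3]
d=P-[.502,-.186,0];m=(z>0)&(abs(d[...,1])<.05)&(abs(abs(d[...,0])-.032)<.008)&(P[...,2]<.045)
p=P[m];A=np.c_[d[m][:,:2],np.ones(len(p))];s=np.linalg.lstsq(A,p[:,2],rcond=None)[0];print(s,len(p))
if abs(s[2]-.03)<.002 and np.hypot(*s[:2])<.04: print(hand_in())
```

```text
[ 0.00025135 -0.0003395   0.02961776] 2747
the job is handed in; nothing more can be done
None
```

The cover plate is fitted flush on the fixture, released, and the job is handed in; no verdict was reported. I gripped the dark grey plate by its black bar, lifted it about 100 mm and turned it to the fixture's yaw of −4.9°.

I lowered it in steps of 1 mm or less over the studs. The slots went over the studs at the first try with no contact felt, so no to-and-fro sliding was needed. It touched down at the expected height and pressed with about 8 N at most at the step readings, well under the 40 N limit. I then eased off, opened the gripper and withdrew.

**Final checks:**
- **Flush:** the plate's top measured 29.6 mm high (30 expected), with tilt below 0.001 rad.
- **Position:** both studs are visible through the slots, and the plate centre is within about 2 mm of the fixture's.
- **Time:** the arm's last move ended at 16.6 s.
- **Bystanders:** my moves kept clear of the specimen and the loupe, but I did not measure them again at the end.

**Disagreements:** the first plane fit was spoilt by the fingers in view, so I redid it with them filtered out. Two camera estimates of the fixture's y centre differed by about 1.3 mm, which is within the slots' play.

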